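# Pull down a cabinet sash with the hook pole

### The job

Close the bay of the parts cabinet that holds the gear: take the hook pole by its wooden grip, put its hook through the ring of that bay's sash and pull the sash fully down with it. Then unhook the pole and stand it back on the open bench on its wooden grip, hook down, clear of the cabinet. Leave the other bay's sash up where it is and what stands in the bays alone, and keep the gripper and arm off the cabinet.

Things in the scene. Friction and masses are not known exactly. Their poses are not given: they have to be found in the camera images.
- hook_pole: Hook pole, 0.2 kg, standing on its flat-bottomed wooden grip. Origin: under the grip on the centre line, near the centre of mass (hold it here); x along the pole to the hook, z up. Grip x -85 to +25 mm, 30 wide, 40 high; then a level 8 mm steel rod, axis 32 mm above the underside, to x = +165 mm, where it bends square down into an 8 mm prong ending 24 mm below the rod's axis.
- hook (a point): The bend of the hook: point on the rod's axis straight above the prong, 165 mm ahead of the pole's origin and 32 mm above it.
- cabinet: Grey steel cabinet fixed on the bench, 440 wide, 150 deep, 410 mm high, two open-fronted bays side by side. Origin: bench level, middle of front face; x points into it, y to the left. Bay floors 90 mm up, openings 90 to 240 mm high, bay centres y = +108 and -108 mm. Before each bay an aluminium sash slides on the front and stays where left (2 N pulls it down, 4.5 N lifts it).
- ring_left (a point): Centre of the steel pull ring of the left (+y) sash. Axes as the cabinet's; the ring's hole runs along x. Inner diameter 64 mm, bar 8 mm thick; it stands 52 mm out from the cabinet's front on a stem joined to its top, so there are 35 mm of free room behind its lower part. Centre 272 mm above the bench with the sash fully up, 122 mm when shut.
- ring_right (a point): The same for the right (-y) sash.
- sash_left (a joint): How far the left sash is pulled down from fully up, m: 0 fully up, 0.15 fully shut at a hard stop.
- sash_right (a joint): The same for the right sash.
- gear: Steel helical gear, 88 mm across x 18 mm thick, lying flat on the floor of one of the two bays. Origin: centre of its underside.
- filter: Black oil filter canister, 68 mm diameter x 90 mm, standing in the other bay. Origin: centre of its underside.
Things that resemble listed ones, but are neither listed nor needed, are in the scene too. What is shaped like the gear but blue or pink is not meant.

How it is judged (in metres and radians):
On the way, in this order (a step that is already met when the one before it is completed fails the run):
1. the hook is through the ring of the sash of the gear's bay (((y of gear in the frame of cabinet above 0 m and x of hook in the frame of ring_left between 0.004 and 0.045 m and y of hook in the frame of ring_left between -0.03 and 0.03 m and z of hook in the frame of ring_left between -0.034 and 0.03 m and value of joint sash_left below 0.06 m) or (y of gear in the frame of cabinet below 0 m and x of hook in the frame of ring_right between 0.004 and 0.045 m and y of hook in the frame of ring_right between -0.03 and 0.03 m and z of hook in the frame of ring_right between -0.034 and 0.03 m and value of joint sash_right below 0.06 m))), for 0.1 s.
2. with the hook still through that ring, the sash is fully down (within 12 mm) (((y of gear in the frame of cabinet above 0 m and x of hook in the frame of ring_left between 0.004 and 0.045 m and y of hook in the frame of ring_left between -0.03 and 0.03 m and z of hook in the frame of ring_left between -0.034 and 0.03 m and value of joint sash_left above 0.138 m) or (y of gear in the frame of cabinet below 0 m and x of hook in the frame of ring_right between 0.004 and 0.045 m and y of hook in the frame of ring_right between -0.03 and 0.03 m and z of hook in the frame of ring_right between -0.034 and 0.03 m and value of joint sash_right above 0.138 m))), for 0.1 s.
At the end, for the whole second after the job is handed in: The sash of the bay with the gear is within 12 mm of fully shut, the other sash within 15 mm of where it was; the pole is released and at rest on the bench, standing on its grip (within 11 degrees of upright, underside within 12 mm of the bench top), not touching the cabinet (((y of gear in the frame of cabinet above 0 m and value of joint sash_left above 0.138 m and distance of ring_right from where it was at the start of the episode below 0.015 m) or (y of gear in the frame of cabinet below 0 m and value of joint sash_right above 0.138 m and distance of ring_left from where it was at the start of the episode below 0.015 m)) and height (world z) of hook_pole between -0.01 and 0.012 m and angle between hook_pole's own z axis and vertical below 0.2 rad and linear speed of hook_pole below 0.02 m/s and contact force between hook_pole and cabinet below 0.2 N).
It fails at once if the gripper or arm presses on the cabinet, a sash or a ring (over 2 N) (contact force between any of the fingers, the arm and cabinet above 2 N).
It fails at once if the other bay's sash is moved by more than 30 mm ((y of gear in the frame of cabinet above 0 m and distance of ring_right from where it was at the start of the episode above 0.03 m) or (y of gear in the frame of cabinet below 0 m and distance of ring_left from where it was at the start of the episode above 0.03 m)).
It fails at once if the gear or the filter is moved by more than 20 mm (distance of any of gear, filter from where it was at the start of the episode above 0.02 m).
It also fails if it takes over 58 s, if anything falls off the work surface, if the arm or the gripper's body presses on something with over 40 N, if the wrist force passes 120 N, or if a joint passes its speed limit or range.

### The arm

A 6-joint arm with a two-finger parallel gripper is mounted at the origin on a cart in front of the work surface, level with it; the furniture and walls round the work are solid. World frame = base frame: x ahead of the robot, y to its left, z up, the work surface at z = 0. Lengths are in mm, angles in rad, forces in N, time in s.
With the tool pointing down it reaches from about 350 to 800 mm from the base axis. Payload 7.3 kg.
Tool frame: the origin (TCP) lies at the very end of the fingers, on their centre line; the grasp point (between the pads) lies 19 mm behind it; x points along the fingers, y is the direction in which the jaws open and shut, and the axes are right-handed (so a half turn about x gives the same grasp; the last joint's range is limited). The gripper opens to 85 mm and grips with 20 to 120 N. Pads are 22 mm wide; open, the fingers measure 114 mm over their backs; the gripper's body (76 mm by 85 mm) begins 54 mm behind the grasp point. The pads swing forward as they close: fully open they stand 13 mm farther back than shut.
Start: joints at [1.151, 0.342, 1.524, -0, 1.275, -0.146], TCP at [141.94, 505.468, 231.322] pointing down, gripper open.
Joint ranges: [-2.53, 2.53], [-0.77, 2.02], [0.04, 2.7], [-1, 4.14], [0.28, 2.66], [-3.11, 3.11]. Speed limits (rad/s): [2.57, 2.57, 3.14, 3.14, 3.14, 3.14].

### API

Orientations are given as a unit quaternion [x, y, z, w].
In Python, from station import read_state, imaging, ticket gives the robot as it stands. The module is installed in compiled form; this text tells all that it offers.
- The arm moves only by the tool jog_arm, never from a script. Its argument "motion" is a list of rows, each a list of 5 numbers: the shift along the tool's x, y, z in units of 40 mm (1.0 is 40 mm), then the turn about the tool's x in units of 8 degrees (1.0 is 8 degrees), then the finger opening in mm, from 0 to 85.4. A call has 1 to 8 rows; each row is the pose to reach, as a shift and turn from the pose measured when the call began, along the tool's axes at that moment; what a row does not reach only later rows make up. A row lasts 1/8 s, in which the tool goes at most 62.5 mm and 10.7 degrees, less where a joint would pass 70% of its speed; a pose out of reach is approached as far as the arm can. A call with a gripper value outside its range is refused whole. The fingers move at their own pace and stop on an object; "force" is the grip in N (left out, the last holds). Time passes only in rows, so rows that repeat a pose let the fingers close. It gives the time, the measured TCP pose, the force and the opening at its end, in the units of the state.
- read_state(): the state, without advancing time (a new reading comes with each control period).
- imaging.snapshot(name): name is "scene" or "side" or "wrist"; returns a dict with "pixels" (480x640x3 uint8, red, green, blue), "z_map" (480x640 float32, mm along the optical axis (not along the pixel's ray), 0 where there is no reading), "intrinsics" (3x3 intrinsics, pixels), "k1" (the pictures are not rectified: a ray, as slopes to the right and down, at radius r is drawn at 1 + k1 r^2 times it, then the intrinsics apply), "extrinsics" (4x4, takes a point from world to camera coordinates); the wrist camera has in their place "T_tool_cam" (4x4, takes a point from camera to tool coordinates, whose origin is the TCP and whose axes are the tool frame's). Camera axes: x right, y up, looking along -z (the intrinsics and any distortion apply to the point x, -y, -z); pixel columns grow to the right and rows downward; lengths in mm; the calibration is good to about 2 mm. A picture is of the moment at which its call begins: read the wrist's pose just before it.
- ticket.hand_in(): hands the job in, once; it reports no verdict.
The state is a dict: "time_s": time; "q": joint angles; "dq": joint speeds; "effort": joint torques, N m; "tcp_pos": TCP position; "eef_rot": TCP orientation; "ft_force": force on the tool from outside, world axes, zero at the start; "torque": the same for the moment, N m; "grip_width": finger opening in mm.
Only numpy, scipy, OpenCV 4.12 (cv2) and the standard library are available. Lean on these libraries where they do the work, as an engineer would, in place of code of your own. Each camera call takes 0.05 s, during which the arm holds its last target.

## Working session

There is one attempt and no reset: what is moved stays moved. The work goes in short steps, Python scripts to look and compute and a tool call to move; the robot and the scene stay as the last step left them, time stands still between calls to the robot, and variables do not carry over. Pictures are saved under pics/ and viewed, and the job is handed in when it is done.

Besides the shell and the picture viewer there is one more tool, called after ">>>" as name(argument=value, ...) on one line, values as JSON. jog_arm: Moves the arm, as the interface text tells. Its arguments: {"type":"object","properties":{"motion":{"type":"array"},"force":{"type":"number"}},"required":["motion"]}

```bash
mkdir -p pics; cat > h.py <<'E'
import numpy as np, cv2
from station import read_state, imaging, ticket
from scipy.spatial.transform import Rotation as R
def snap(n,f):
    st=read_state(); s=imaging.snapshot(n); cv2.imwrite('pics/'+f,s['pixels'][:,:,::-1])
    np.savez(f'pics/{f[:-4]}.npz',st_p=st['tcp_pos'],st_r=st['eef_rot'],**{k:np.array(v) for k,v in s.items()})
    return s
def load(f):
    return dict(np.load(f'pics/{f}.npz'))
def camT(s): # cam->world
    if 'extrinsics' in s: return np.linalg.inv(s['extrinsics'])
    T=np.eye(4);T[:3,:3]=R.from_quat(s['st_r']).as_matrix();T[:3,3]=s['st_p'];return T@s['T_tool_cam']
def ray(s,u,v):
    K=s['intrinsics'];k=float(s['k1'])
    p=cv2.undistortPoints(np.array([[[u,v]]],float),K,np.array([k,0,0,0.]))[0,0]
    T=camT(s);d=T[:3,:3]@np.array([p[0],-p[1],-1]);return T[:3,3],d
def pt(s,u,v):
    o,d=ray(s,u,v); return o+d*float(s['z_map'][int(round(v)),int(round(u))])
def onz(s,u,v,z):
    o,d=ray(s,u,v); return o+d*(z-o[2])/d[2]
def cloud(s):
    K=s['intrinsics'];k=float(s['k1']);vv,uu=np.mgrid[0:480,0:640]
    p=cv2.undistortPoints(np.stack([uu,vv],-1).reshape(-1,1,2).astype(float),K,np.array([k,0,0,0.]))[:,0]
    T=camT(s);d=np.c_[p[:,0],-p[:,1],-np.ones(len(p))]@T[:3,:3].T
    P=(T[:3,3]+d*s['z_map'].reshape(-1,1)).reshape(480,640,3); P[s['z_map']==0]=np.nan; return P
def proj(s,P):
    c=np.linalg.inv(camT(s))@np.r_[P,1];x,y=c[0]/-c[2],-c[1]/-c[2];r=x*x+y*y;f=1+float(s['k1'])*r
    K=s['intrinsics'];return K[0,0]*x*f+K[0,2],K[1,1]*y*f+K[1,2]
E
python3 - <<'E'
from h import *
print(read_state())
for n in ['scene','side','wrist']:
    s=snap(n,n+'0.png'); print(n,s['k1'],s['intrinsics'][0,0])
    if n!='wrist': print(camT(s).round(2))
E
```

```text
{'time_s': 0.0, 'q': array([ 1.15099024e+00,  3.42732822e-01,  1.52504677e+00,  3.41935134e-05,
        1.27537901e+00, -1.45978815e-01]), 'dq': array([ 0.00204995,  0.00210794, -0.00014653, -0.00068973, -0.00249896,
        0.00055807]), 'effort': array([ 1.60582204e-04, -4.33673608e+01, -2.46014982e+01, -1.05186500e-04,
        7.81876850e-03,  1.23211660e-06]), 'tcp_pos': array([141.75983025, 505.07651286, 230.61032991]), 'eef_rot': array([ 0.09598543,  0.7006546 , -0.09704226,  0.70032331]), 'ft_force': array([0.47447077, 0.23902719, 0.13062841]), 'torque': array([-0.00608905,  0.01456303,  0.00719887]), 'grip_width': 85.15313198738572}
scene -0.14857852662520812 580.5673235543514
[[ 4.30000e-01  6.10000e-01 -6.70000e-01 -2.36160e+02]
 [-9.00000e-01  2.70000e-01 -3.30000e-01 -4.79380e+02]
 [-2.00000e-02  7.50000e-01  6.60000e-01  1.02148e+03]
 [ 0.00000e+00  0.00000e+00  0.00000e+00  1.00000e+00]]
side -0.034482794350190145 491.1956007504952
[[ 4.0000e-01  6.2000e-01 -6.8000e-01  8.2500e+00]
 [-9.2000e-01  2.8000e-01 -2.8000e-01 -3.1927e+02]
 [ 2.0000e-02  7.3000e-01  6.8000e-01  8.0265e+02]
 [ 0.0000e+00  0.0000e+00  0.0000e+00  1.0000e+00]]
wrist -0.05105857160855224 416.7661449818425
```

View pics/scene0.png

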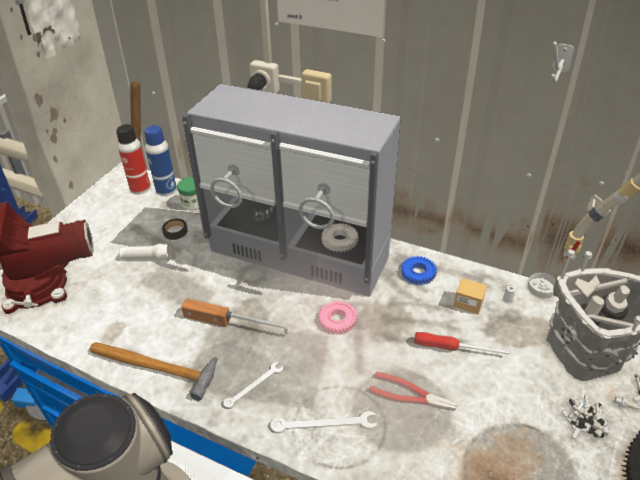

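View pics/side0.png

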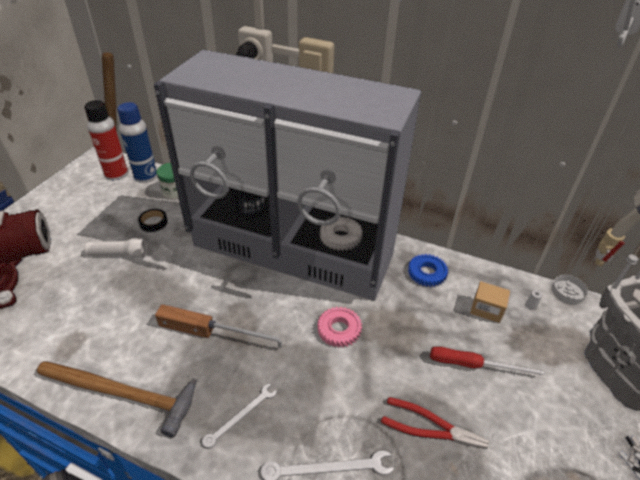

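View pics/wrist0.png

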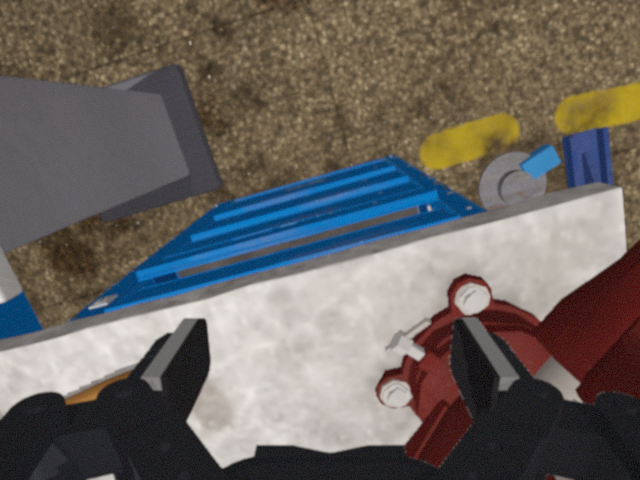

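The scene view shows the hook pole's orange grip at (205,313) with its rod to (285,331). The steel gear is at (340,237) in the right bay; blue (419,270) and pink (337,317) look-alikes lie on the bench, and something dark is in the left bay at (262,213). I'll confirm with crops and measure.

```bash
python3 - <<'E'
from h import *
a=load('scene0');b=load('side0')
c1=cv2.resize(a['pixels'][170:345,180:400,::-1],None,fx=2.6,fy=2.6,interpolation=cv2.INTER_CUBIC)[:455,:572]
c2=cv2.resize(b['pixels'][120:355,150:400,::-1],None,fx=2.2,fy=2.2,interpolation=cv2.INTER_CUBIC)
cv2.imwrite('pics/c1.png',c1);cv2.imwrite('pics/c2.png',c2)
for n,s in(('scene',a),('side',b)):
    P=cloud(s); hsv=cv2.cvtColor(s['pixels'],cv2.COLOR_RGB2HSV)
    # front face points: between z 60..400, above bench, x>300
    m=(P[...,2]>10)&(P[...,2]<75)&(P[...,0]>350)&(hsv[...,1]<70)
    # grip
    g=(hsv[...,0]<20)&(hsv[...,1]>110)&(P[...,2]>33)&(P[...,2]<46)
    num,l,stt,cen=cv2.connectedComponentsWithStats(g.astype(np.uint8))
    for i in range(1,num):
        if stt[i,4]>60: 
            Q=P[l==i]; print(n,'grip?',stt[i],cen[i].round(),np.median(Q,0).round(1)); 
            if stt[i,4]>200:
                r=cv2.minAreaRect(Q[:,:2].astype(np.float32));print(r)
    for z in(20,400): print()
    pts={'scene':[(340,228),(262,213),(285,330),(216,240),(366,286)],'side':[(340,225),(252,205),(279,345),(200,248),(370,290)]}[n]
    for q in pts: print(q,pt(s,*q).round(1))
E
```

```text
scene grip? [128 174  20  12  85] [138. 181.] [776.4 591.1  39. ]
scene grip? [ 31 276  27  23 109] [ 45. 286.] [330.  536.7  39.6]
scene grip? [182 299  47  20 463] [204. 308.] [443.1 137.9  38.7]
((444.6719665527344, 138.80126953125), (32.19847869873047, 107.59596252441406), 8.204667091369629)


(340, 228) [753.1 -63.9 104.4]
(262, 213) [700.  120.9 130.5]
(285, 330) [471.4 -54.   25.3]
(216, 240) [644.1 231.8  47.6]
(366, 286) [ 659.8 -171.    35.7]
side grip? [101 160  24  10  92] [114. 166.] [779.2 589.   39.5]
side grip? [156 305  55  24 688] [183. 316.] [443.4 136.   39.2]
((444.86883544921875, 136.7972869873047), (28.944477081298828, 106.13175964355469), 7.8305768966674805)


(340, 225) [746.2 -65.5 103.7]
(252, 205) [699.9 119.9 129.3]
(279, 345) [473.5 -54.6  19. ]
(200, 248) [648.3 239.2  -2.7]
(370, 290) [ 664.2 -168.6   29.2]
```

View pics/c1.png

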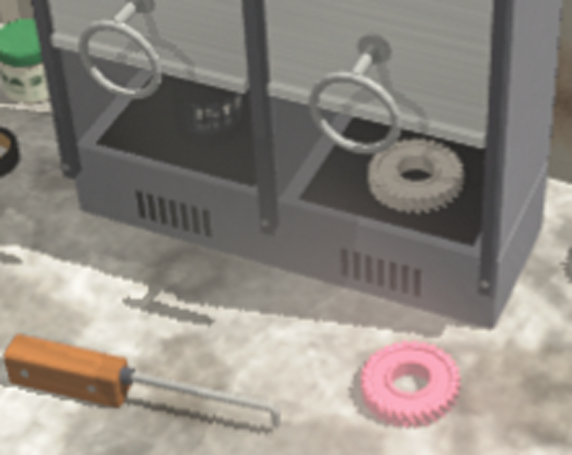

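View pics/c2.png

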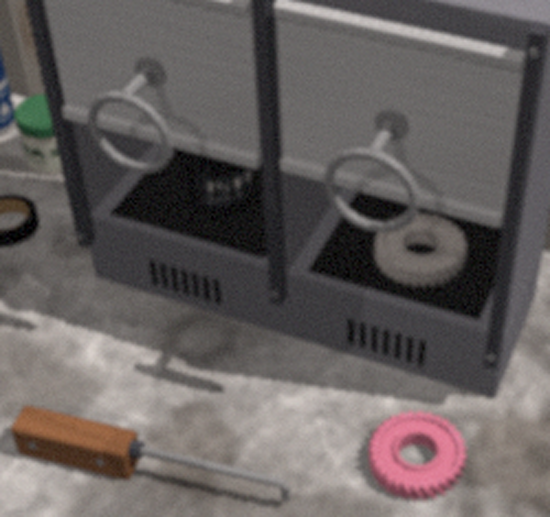

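Crops confirm it: the steel gear is in the right bay (-y), with the black canister in the left. So it's the right sash. Next, the cabinet front line, right ring and pole axis.

```bash
python3 - <<'E'
from h import *
a=load('scene0');b=load('side0')
for n,s in(('scene',a),('side',b)):
    P=cloud(s); hsv=cv2.cvtColor(s['pixels'],cv2.COLOR_RGB2HSV)
    # front line : lower panel
    m=(P[...,2]>20)&(P[...,2]<80)&(P[...,0]>600)&(P[...,0]<720)&(P[...,1]>-160)&(P[...,1]<220)
    Q=P[m]; 
    v=cv2.fitLine(Q[:,:2].astype(np.float32),cv2.DIST_HUBER,0,0.01,0.01).ravel()
    d=v[:2]*np.sign(v[1]); nrm=np.array([d[1],-d[0]]) # into cabinet (+x)
    off=(Q[:,:2]-v[2:])@nrm
    print(n,len(Q),'yaw of cab x',np.degrees(np.arctan2(nrm[1],nrm[0])).round(2),'pt',v[2:],'std',off.std().round(2))
    # cabinet-extent: all front points height 20..235 within 6mm of plane
    F=(P[...,:2]-v[2:])@nrm; L=(P[...,:2]-v[2:])@d
    mm=(abs(F)<6)&(P[...,2]>15)&(P[...,2]<85); l=L[mm]; print('extent',np.percentile(l,[0.3,99.7]),np.ptp(np.percentile(l,[.3,99.7])))
    c=v[2:]+d*np.mean(np.percentile(l,[.3,99.7])); print('cab origin',c)
    F=(P[...,:2]-c)@nrm; L=(P[...,:2]-c)@d
    top=(P[...,2]>400)&(P[...,2]<420)&(F>-20)&(F<170)&(abs(L)<260)
    r=cv2.minAreaRect(P[top][:,:2].astype(np.float32));print('top',r,np.median(P[top][:,2]))
    for sg in(1,-1):
        mr=(F<-40)&(F>-66)&(L*sg>40)&(L*sg<170)&(P[...,2]>215)&(P[...,2]<330)
        q=P[mr];ll=L[mr];ff=F[mr]
        (cx,cy),rad=cv2.minEnclosingCircle(np.c_[ll,q[:,2]].astype(np.float32))
        ys,xs=np.nonzero(mr)
        print('ring',sg,len(q),'F',np.median(ff).round(1),'circle',cx,cy,rad,'world',(c+nrm*np.median(ff)+d*cx).round(1),'px',xs.min(),xs.max(),ys.min(),ys.max())
E
```

```text
scene 2476 yaw of cab x 2.33 pt [654.9794    20.305155] std 3.02
extent [-629.93350366  373.20078288] 1003.1342865411544
cab origin [ 660.19859013 -107.95506005]
top ((724.168701171875, -11.902374267578125), (172.5957794189453, 333.92669677734375), 1.8631043434143066) 407.9225507956795
ring 1 174 F -54.1 circle 44.430999755859375 262.2899169921875 40.133975982666016 world [604.4 -65.8] px 299 317 195 227
  return _methods._mean(a, axis=axis, dtype=dtype,
  ret = ret.dtype.type(ret / rcount)
Traceback (most recent call last):
ValueError: zero-size array to reduction operation minimum which has no identity
```

```bash
cat > meas.py <<'E'
from h import *
a=load('scene0');b=load('side0')
for n,s in(('scene',a),('side',b)):
    P=cloud(s)
    m=(P[...,2]>20)&(P[...,2]<80)&(P[...,0]>600)&(P[...,0]<720)&(P[...,1]>-160)&(P[...,1]<220)
    Q=P[m]; 
    v=cv2.fitLine(Q[:,:2].astype(np.float32),cv2.DIST_HUBER,0,0.01,0.01).ravel()
    d=v[:2]*np.sign(v[1]); nrm=np.array([d[1],-d[0]])
    F=(P[...,:2]-v[2:])@nrm; L=(P[...,:2]-v[2:])@d
    mm=(abs(F)<6)&(P[...,2]>25)&(P[...,2]<85)&(abs(L)<265); l=L[mm]; e=np.percentile(l,[0.2,99.8])
    c=v[2:]+d*e.mean(); print(n,'yaw',np.degrees(np.arctan2(nrm[1],nrm[0])).round(2),'extent',e,np.ptp(e),'cab origin',c)
    F=(P[...,:2]-c)@nrm; L=(P[...,:2]-c)@d
    top=(P[...,2]>400)&(P[...,2]<420)&(F>-20)&(F<170)&(abs(L)<260)
    r=cv2.minAreaRect(P[top][:,:2].astype(np.float32));print('top',r,np.median(P[top][:,2]))
    for sg in(1,-1):
        mr=(F<-42)&(F>-64)&(L*sg>50)&(L*sg<170)&(P[...,2]>225)&(P[...,2]<320)
        q=P[mr];ll=L[mr]
        # algebraic circle fit
        z=q[:,2];A=np.c_[ll,z,np.ones(len(z))];x=np.linalg.lstsq(A,ll**2+z**2,rcond=None)[0]
        ys,xs=np.nonzero(mr);cl,cz=x[0]/2,x[1]/2
        print('ring',sg,len(q),'F',np.median(F[mr]).round(1),'L',cl.round(1),'z',cz.round(1),'r',np.sqrt(x[2]+cl**2+cz**2).round(1),'world',(c+nrm*np.median(F[mr])+d*cl).round(1),'px',xs.min(),xs.max(),ys.min(),ys.max())
E
python3 meas.py
```

```text
scene yaw 2.33 extent [-202.19616856  232.08892422] 434.28509277973023 cab origin [654.37166858  35.23917354]
top ((721.9778442382812, 42.13250732421875), (172.668701171875, 442.2245788574219), 1.9876962900161743) 407.8943156719748
ring 1 289 F -53.6 L 110.9 z 258.5 r 35.8 world [596.3 143.9] px 210 241 175 206
ring -1 363 F -53.9 L -105.6 z 263.5 r 35.8 world [604.8 -72.5] px 299 334 196 228
side yaw 2.3 extent [-203.34425295  231.32311546] 434.66736840667807 cab origin [654.68220076  34.21560904]
top ((722.2538452148438, 41.33638000488281), (170.4205780029297, 440.469970703125), 2.067781925201416) 408.82701959050127
ring 1 429 F -54.0 L 110.1 z 258.3 r 35.9 world [596.3 142.1] px 190 228 160 197
ring -1 551 F -54.2 L -105.5 z 263.9 r 35.8 world [604.8 -73.4] px 298 340 185 225
```

```bash
python3 - <<'E'
from h import *
st=read_state();M=R.from_quat(st['eef_rot']).as_matrix();print(M.round(4))
a=load('scene0');b=load('side0')
# grip: two view refine
for n,s,(g0,tip) in(('scene',a,((204,308),(285,330))),('side',b,((183,316),(279,345)))):
    P=cloud(s);hsv=cv2.cvtColor(s['pixels'],cv2.COLOR_RGB2HSV)
    # rod points: height 24..42 near the line from grip
    o=np.array([449.,108.]);d=np.array([.141,-.99]);w=np.array([.99,.141])
    A=(P[...,:2]-o)@d;B=(P[...,:2]-o)@w
    m=(A>-100)&(A<185)&(abs(B)<25)&(P[...,2]>30)&(P[...,2]<50)
    for lo,hi in((-95,-50),(-50,-20),(-20,20),(35,75),(75,115),(115,175)):
        k=m&(A>lo)&(A<hi);print(n,lo,hi,k.sum(),np.median(B[k]).round(1),np.percentile(B[k],[3,97]).round(1),np.median(P[k][:,2]).round(1))
    k=m;print('A ext',np.percentile(A[k],[.3,99.7]).round(1)); g=m&(hsv[...,1]>110)&(hsv[...,0]<20);print('grip A',np.percentile(A[g],[.5,99.5]).round(1))
E
```

```text
[[-5.000e-04  2.704e-01  9.628e-01]
 [-1.000e-03  9.628e-01 -2.704e-01]
 [-1.000e+00 -1.100e-03 -2.000e-04]]
scene -95 -50 172 -2.1 [-14.   14.4] 38.4
scene -50 -20 145 -1.5 [-14.6  16.1] 38.2
scene -20 20 205 -1.8 [-14.   15.9] 38.5
scene 35 75 54 1.6 [-1.9  6.7] 33.5
scene 75 115 47 1.4 [-1.7  5.5] 34.0
scene 115 175 53 2.7 [-0.2  6. ] 33.0
A ext [-85.6 162.4]
grip A [-83.5  22.1]
side -95 -50 252 -1.7 [-13.5  14.6] 39.0
side -50 -20 224 -1.4 [-13.1  16.1] 38.9
side -20 20 306 -0.6 [-12.6  15.4] 39.3
side 35 75 83 2.1 [-0.6  6.5] 34.4
side 75 115 88 2.9 [0.1 8.3] 34.7
side 115 175 114 3.4 [0.4 8. ] 34.6
A ext [-84.8 164.6]
grip A [-81.1  23.4]
```

>>> jog_arm(motion=[[0,-0.8,1.1,0.8,85],[0.2,-1.7,2.2,1.7,85],[0.5,-2.6,3.5,2.7,85],[0.9,-3.6,4.8,3.8,75],[1.3,-4.6,6.2,5.0,70],[1.7,-5.6,7.6,6.2,65],[2.0,-6.5,8.8,7.2,60],[2.2,-7.2,9.8,8.0,60]])

```text
time_s: 1.15
tcp_pos: [436.7, 126.8, 144.1]
eef_rot: [0.454, 0.542, -0.455, 0.542]
ft_force: [1.6, 1.5, 0.7]
grip_width: 59.8
```

```bash
cat > go.py <<'E'
from h import *
def go(xyz,yaw):
    st=read_state();M=R.from_quat(st['eef_rot']).as_matrix()
    y=np.degrees(np.arctan2(M[1,1],M[0,1]))
    d=M.T@(np.array(xyz)-st['tcp_pos'])
    print('t',round(st['time_s'],2),'tcp',st['tcp_pos'].round(1),'yaw_y',y.round(2),'tilt',M[:,0].round(3),'ft',st['ft_force'].round(2),'tq',st['torque'].round(2),'w',round(st['grip_width'],1))
    print('units',(d/40).round(3),'turn',(-((yaw-y+180)%360-180)/8).round(3))
E
python3 - <<'E'
from go import *
snap('wrist','w1.png');go((449.7,108.2,120),9);go((449.7,108.2,7),9)
E
```

```text
t 1.2 tcp [441.  121.6 143.2] yaw_y 9.62 tilt [ 0.002 -0.004 -1.   ] ft [ 4.65 -5.12 -0.02] tq [-0.14 -0.16 -0.03] w 60.1
units [0.581 0.157 0.364] turn 0.078
t 1.2 tcp [441.  121.6 143.2] yaw_y 9.62 tilt [ 0.002 -0.004 -1.   ] ft [ 4.65 -5.12 -0.02] tq [-0.14 -0.16 -0.03] w 60.1
units [3.406 0.153 0.353] turn 0.078
```

View pics/w1.png

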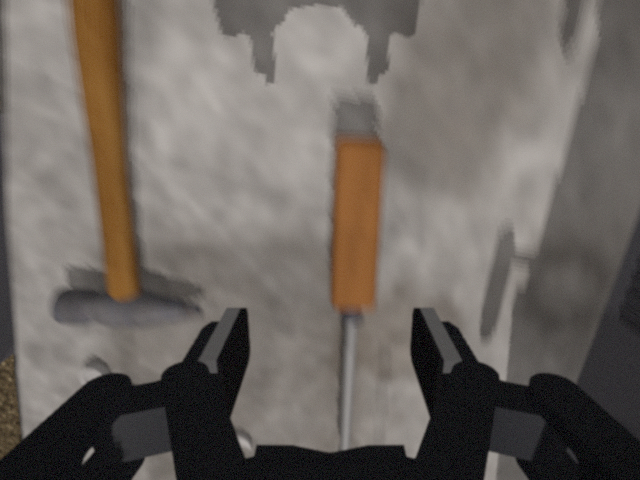

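The wrist view (slightly blurred, still settling) shows the grip at (357,225), roughly in line with the fingers and the rod running down. I'll centre over it, then look again.

>>> jog_arm(motion=[[0.3,0.1,0.3,0,60],[0.6,0.16,0.36,0.08,60],[0.6,0.16,0.36,0.08,60],[0.6,0.16,0.36,0.08,60]])

```text
time_s: 1.7
tcp_pos: [449.4, 109.2, 119.4]
eef_rot: [0.458, 0.537, -0.459, 0.539]
ft_force: [-0.5, 0.9, -0.3]
grip_width: 60.1
```

```bash
python3 - <<'E'
from go import *
s=snap('wrist','w2.png');go((449.7,108.2,7),9)
s=load('w2');P=cloud(s);hsv=cv2.cvtColor(s['pixels'],cv2.COLOR_RGB2HSV)
m=((hsv[...,0]<20)&(hsv[...,1]>150)).astype(np.uint8)
n,l,stt,c=cv2.connectedComponentsWithStats(m)
for i in range(1,n):
    if stt[i,4]>800:
        print(stt[i],c[i].round(),np.nanmedian(P[l==i],0).round(1))
        ct=cv2.findContours((l==i).astype(np.uint8),cv2.RETR_EXTERNAL,cv2.CHAIN_APPROX_NONE)[0][0][:,0]
        W=np.array([onz(s,u,v,40)[:2] for u,v in ct],np.float32);print(cv2.minAreaRect(W))
        print([onz(s,*q,40).round(1) for q in cv2.boxPoints(cv2.minAreaRect(ct.astype(np.float32)))])
E
```

```text
t 1.75 tcp [449.6 109.2 119.6] yaw_y 9.07 tilt [ 0.002 -0.004 -1.   ] ft [ 0.62 -0.31  0.95] tq [-0.01 -0.01 -0.02] w 60.0
units [ 2.816 -0.006  0.014] turn 0.009
[   14     0    88   287 11568] [ 60. 131.] [286.1 155.8  22.2]
((297.4776611328125, 142.1619873046875), (28.195762634277344, 151.79412841796875), 7.22955322265625)
[array([273.9, 215.7,  40. ]), array([301.5, 221.8,  40. ]), array([320.6,  70.8,  40. ]), array([287.9,  61.1,  40. ])]
[ 311   94   56  196 9838] [337. 189.] [447.3 147.2  40.4]
((447.7407531738281, 141.86367797851562), (28.218372344970703, 106.80717468261719), 8.553961753845215)
[array([426.2, 192.4,  40. ]), array([453.6, 196.8,  40. ]), array([473. ,  91.9,  40. ]), array([441.5,  86.9,  40. ])]
```

View pics/w2.png

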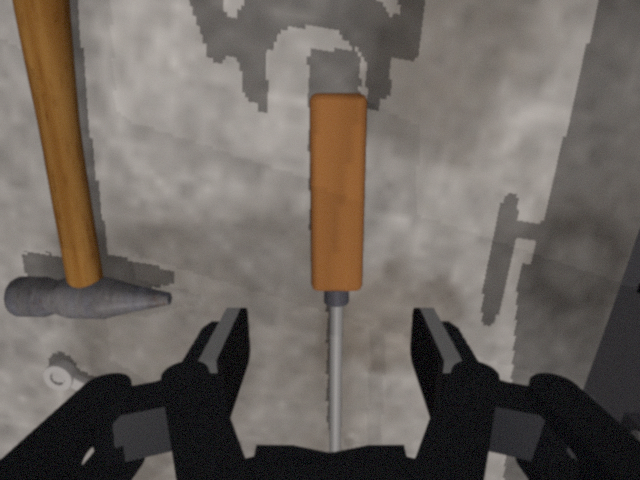

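>>> jog_arm(motion=[[1.0,0.04,-0.01,0,60],[2.0,0.04,-0.01,0,60],[2.6,0.04,-0.01,0,60],[2.8,0.04,-0.01,0,60],[2.8,0.04,-0.01,0,60]])

```text
time_s: 2.38
tcp_pos: [451.5, 109.8, 8.0]
eef_rot: [0.458, 0.537, -0.459, 0.54]
ft_force: [0.4, 0.0, 0.3]
grip_width: 59.9
```

>>> jog_arm(motion=[[0,0,0,0,20],[0,0,0,0,20],[0,0,0,0,20],[0,0,0,0,20],[0,0,0,0,20],[0,0,0,0,20]], force=100)

```text
time_s: 3.12
tcp_pos: [452.5, 110.0, 9.4]
eef_rot: [0.459, 0.536, -0.458, 0.54]
ft_force: [-0.3, -0.4, 6.6]
grip_width: 28.2
```

```bash
python3 - <<'E'
from go import *
go((455,100,150),9)
E
```

```text
t 3.12 tcp [452.5 110.    9.4] yaw_y 9.1 tilt [ 0.005 -0.003 -1.   ] ft [-0.29 -0.38  6.58] tq [ 0.14  0.22 -0.09] w 28.2
units [-3.514  0.039  0.271] turn 0.013
```

>>> jog_arm(motion=[[-0.2,0,0,0,20],[-0.7,0,0,0,20],[-1.5,-0.2,0.3,-0.3,20],[-2.3,-0.5,0.7,-1.0,20],[-3.1,-0.8,1.2,-1.8,20],[-3.9,-1.1,1.8,-2.6,20],[-4.7,-1.4,2.4,-3.5,20],[-5.2,-1.7,3.0,-4.4,20]])

```text
time_s: 4.12
tcp_pos: [402.9, -19.4, 219.6]
eef_rot: [0.273, 0.649, -0.273, 0.655]
ft_force: [-0.1, -0.4, -3.1]
grip_width: 28.9
```

```bash
python3 - <<'E'
from go import *
go((400,-70,249),92.2)
E
```

```text
t 4.12 tcp [402.9 -19.4 219.6] yaw_y 44.54 tilt [ 0.008 -0.004 -1.   ] ft [-0.12 -0.42 -3.12] tq [0.01 0.01 0.03] w 28.9
units [-0.73  -0.938  0.857] turn -5.957
```

>>> jog_arm(motion=[[-0.1,-0.2,0.2,-0.9,20],[-0.3,-0.4,0.3,-1.8,20],[-0.5,-0.6,0.5,-2.8,20],[-0.6,-0.8,0.7,-3.8,20],[-0.7,-0.9,0.8,-4.7,20],[-0.73,-0.94,0.86,-5.5,20],[-0.73,-0.94,0.86,-5.95,20],[-0.73,-0.94,0.86,-5.95,20]])

```text
time_s: 5.12
tcp_pos: [399.6, -70.1, 249.4]
eef_rot: [-0.014, 0.704, 0.012, 0.71]
ft_force: [0.3, -0.1, -3.5]
grip_width: 28.5
```

>>> jog_arm(motion=[[0,0,0,0,20],[0,0,0,0,20]])

```text
time_s: 5.38
tcp_pos: [399.5, -70.0, 249.5]
eef_rot: [-0.014, 0.704, 0.011, 0.71]
ft_force: [0.1, 0.2, -2.4]
grip_width: 28.9
```

```bash
python3 - <<'E'
from go import *
go((400,-70,249),92.2)
for n in('scene','side'): snap(n,n+'2.png')
s=load('scene2');cv2.imwrite('pics/c3.png',cv2.resize(s['pixels'][130:330,200:420,::-1],None,fx=3,fy=3))
s=load('side2');cv2.imwrite('pics/c4.png',cv2.resize(s['pixels'][120:330,190:410,::-1],None,fx=2.8,fy=2.8))
E
```

```text
t 5.38 tcp [399.5 -70.  249.5] yaw_y 92.07 tilt [ 0.008 -0.004 -1.   ] ft [ 0.09  0.23 -2.41] tq [ 0.01  0.   -0.03] w 28.9
units [ 0.012 -0.001  0.013] turn -0.016
```

View pics/c3.png

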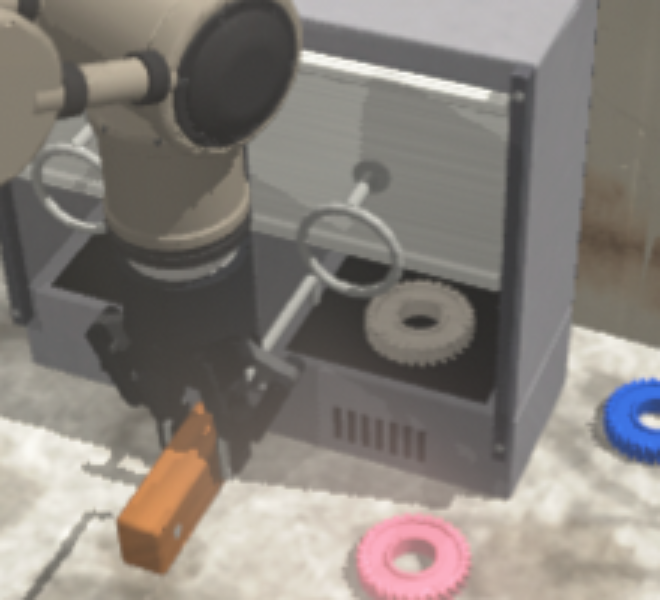

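View pics/c4.png

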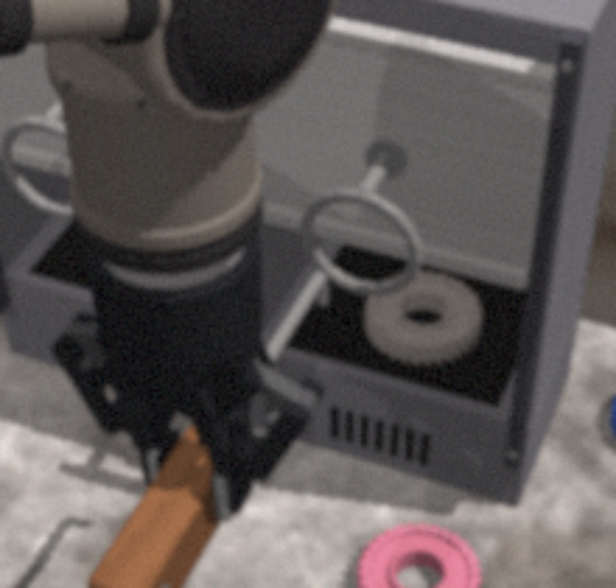

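Both views show the hook just in front of the right ring, rod end near scene (304,225) and side (307,218). I'll measure the hook relative to the ring.

```bash
cat > rel.py <<'E'
from go import *
def rel(names):
    th=np.radians(2.2);n=np.array([np.cos(th),np.sin(th)]);d=np.array([-n[1],n[0]]);c=np.array([654.5,34.7])
    for f in names:
        s=load(f);P=cloud(s);F=(P[...,:2]-c)@n;L=(P[...,:2]-c)@d;Z=P[...,2]
        hs=cv2.cvtColor(s['pixels'],cv2.COLOR_RGB2HSV)
        st=s['st_p'];hz=st[2]-9.4+32
        hl=(st[:2]-c)@d; hf=(st[:2]-c)@n+165
        m=(F>hf-110)&(F<hf+25)&(abs(L-hl)<25)&(abs(Z-hz)<15)
        print(f,'expected hook F,L,Z',hf.round(1),hl.round(1),hz.round(1),'n',m.sum())
        if m.sum()>5:
          for lo in range(-110,25,20):
            k=m&(F>hf+lo)&(F<hf+lo+20)
            if k.sum()>3: print('  rod F',lo,k.sum(),'L',np.median(L[k]).round(1),'Z',np.median(Z[k]).round(1),'maxF',F[k].max().round(1))
        mr=(F<-42)&(F>-64)&(L<-60)&(L>-160)&(Z>80)&(Z<320)&~m
        q=np.c_[L[mr],Z[mr]];A=np.c_[q,np.ones(len(q))];x=np.linalg.lstsq(A,(q**2).sum(1),rcond=None)[0]
        print('  ring n',mr.sum(),'F',np.median(F[mr]).round(1),'L,Z',(x[:2]/2).round(1),'r',np.sqrt(x[2]+(x[:2]**2).sum()/4).round(1))
E
python3 -c "
from rel import *
rel(['scene2','side2'])
a=load('scene2');b=load('side2')
def tri(p,q):
    o1,d1=ray(a,*p);o2,d2=ray(b,*q);t=np.linalg.lstsq(np.c_[d1,-d2],o2-o1,rcond=None)[0];print((o1+d1*t[0]).round(1),(o2+d2*t[1]).round(1))
tri((304,224.5),(307,218.5))
P=cloud(a);print(pt(a,303,224).round(1),pt(b,306,219).round(1))
"
```

```text
scene2 expected hook F,L,Z -93.8 -94.8 272.1 n 137
  rod F -110 7 L -99.0 Z 271.8 maxF -194.9
  rod F -90 21 L -98.2 Z 274.1 maxF -164.5
  rod F -70 27 L -98.4 Z 274.3 maxF -144.8
  rod F -50 34 L -98.5 Z 273.6 maxF -123.9
  rod F -30 26 L -99.0 Z 273.8 maxF -104.1
  rod F -10 22 L -99.9 Z 267.3 maxF -95.4
  ring n 366 F -54.0 L,Z [-105.   263.5] r 35.8
side2 expected hook F,L,Z -93.8 -94.8 272.0 n 192
  rod F -90 21 L -99.7 Z 273.9 maxF -163.8
  rod F -70 52 L -99.6 Z 274.5 maxF -143.9
  rod F -50 46 L -99.3 Z 274.2 maxF -123.9
  rod F -30 43 L -99.5 Z 274.1 maxF -103.9
  rod F -10 30 L -100.8 Z 265.2 maxF -94.8
  ring n 550 F -53.9 L,Z [-106.1  264. ] r 35.9
[512.5 -90.8 310.6] [516.5 -91.4 314.5]
[550.6 -68.8 275. ] [557.6 -71.2 273.3]
```

Hook is 6 mm left of the ring centre, 8 mm above it and about 42 mm in front. I'll shift right, then go in about 63 mm.

>>> jog_arm(motion=[[0,-0.15,0.1,0,20],[0,-0.15,0.4,0,20],[0,-0.15,0.7,0,20],[0,-0.15,1.0,0,20],[0,-0.15,1.3,0,20],[0,-0.15,1.57,0,20],[0,-0.15,1.57,0,20]])

```text
time_s: 6.35
tcp_pos: [463.2, -73.6, 249.7]
eef_rot: [-0.014, 0.704, 0.012, 0.71]
ft_force: [-0.2, -0.6, -2.1]
grip_width: 29.3
```

```bash
python3 - <<'E'
from rel import *
go((461.5,-73.5,249),92.2)
for n in('scene','side'): snap(n,n+'3.png')
rel(['scene3','side3'])
s=load('scene3');t=load('side3')
cv2.imwrite('pics/c5.png',np.hstack([cv2.resize(s['pixels'][170:290,270:360,::-1],(390,520)),cv2.resize(t['pixels'][160:280,280:370,::-1],(390,520))]))
E
```

```text
t 6.35 tcp [463.2 -73.6 249.7] yaw_y 92.11 tilt [ 0.008 -0.004 -1.   ] ft [-0.16 -0.57 -2.05] tq [0.03 0.   0.  ] w 29.3
units [ 0.016  0.005 -0.042] turn -0.011
scene3 expected hook F,L,Z -30.4 -100.9 272.3 n 269
  rod F -110 11 L -105.6 Z 272.9 maxF -124.2
  rod F -70 30 L -104.3 Z 273.3 maxF -81.6
  rod F -50 26 L -104.2 Z 273.7 maxF -60.6
  rod F -30 36 L -103.7 Z 274.2 maxF -40.7
  rod F -10 14 L -105.5 Z 266.8 maxF -32.1
  rod F 10 149 L -108.7 Z 273.4 maxF -5.4
  ring n 285 F -53.9 L,Z [-105.4  263.7] r 35.8
side3 expected hook F,L,Z -30.9 -100.8 272.3 n 337
  rod F -70 31 L -105.5 Z 274.3 maxF -81.0
  rod F -50 39 L -105.8 Z 274.5 maxF -60.9
  rod F -30 39 L -105.8 Z 274.7 maxF -41.2
  rod F -10 21 L -106.7 Z 267.1 maxF -33.7
  rod F 10 207 L -109.6 Z 274.3 maxF -6.0
  ring n 387 F -53.9 L,Z [-106.1  263.9] r 36.0
```

View pics/c5.png

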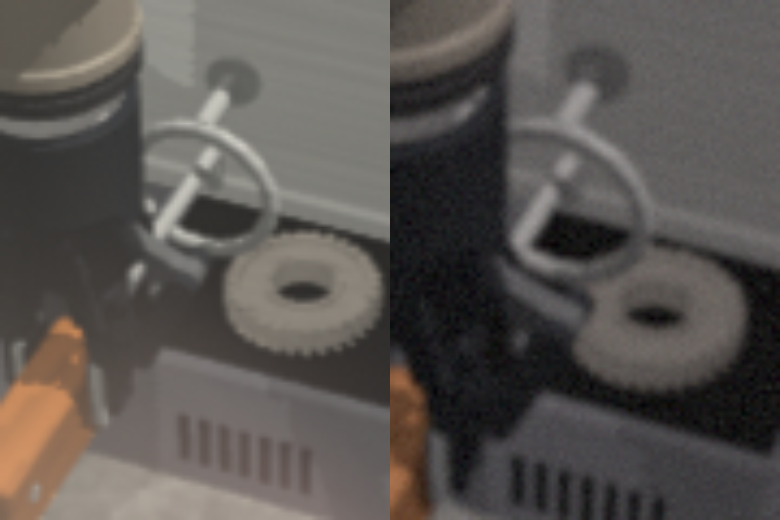

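Both crops show the rod running through the ring with its end behind it, gear untouched. Pulling down.

>>> jog_arm(motion=[[0.2,0,0,0,20],[0.5,0,0,0,20],[0.8,0,0,0,20],[1.0,0,0,0,20],[1.25,0,0,0,20],[1.5,0,0,0,20],[1.75,0,0,0,20],[2.0,0,0,0,20]], force=120)

```text
time_s: 7.45
tcp_pos: [462.9, -73.9, 169.1]
eef_rot: [-0.014, 0.704, 0.012, 0.71]
ft_force: [-0.3, -0.0, -0.4]
grip_width: 28.4
```

```bash
python3 - <<'E'
from rel import *
go((462.5,-73.5,72),92.2)
for n in('scene','side'): snap(n,n+'4.png')
rel(['scene4','side4'])
s=load('scene4');t=load('side4')
cv2.imwrite('pics/c6.png',np.hstack([cv2.resize(s['pixels'][190:310,270:360,::-1],(390,520)),cv2.resize(t['pixels'][180:300,280:370,::-1],(390,520))]))
E
```

```text
t 7.45 tcp [462.9 -73.9 169.1] yaw_y 92.1 tilt [ 0.007 -0.004 -1.   ] ft [-0.35 -0.05 -0.44] tq [ 0.04 -0.09 -0.03] w 28.4
units [ 2.427  0.02  -0.028] turn -0.013
scene4 expected hook F,L,Z -30.6 -101.2 191.7 n 342
  rod F -90 11 L -105.9 Z 192.7 maxF -100.6
  rod F -70 28 L -104.3 Z 193.9 maxF -80.8
  rod F -50 23 L -105.3 Z 193.5 maxF -61.5
  rod F -30 103 L -103.2 Z 190.8 maxF -40.6
  rod F -10 13 L -106.6 Z 183.9 maxF -31.5
  rod F 10 163 L -96.3 Z 193.3 maxF -5.8
  ring n 202 F -53.6 L,Z [-105.9  221.6] r 35.4
side4 expected hook F,L,Z -31.1 -101.0 190.5 n 451
  rod F -90 6 L -107.0 Z 191.8 maxF -101.2
  rod F -70 36 L -106.1 Z 192.6 maxF -81.1
  rod F -50 37 L -105.7 Z 192.6 maxF -61.7
  rod F -30 111 L -107.1 Z 188.5 maxF -41.1
  rod F -10 17 L -106.2 Z 190.1 maxF -34.5
  rod F 10 244 L -97.6 Z 192.1 maxF -6.1
  ring n 272 F -53.7 L,Z [-106.9  220.5] r 35.3
```

View pics/c6.png

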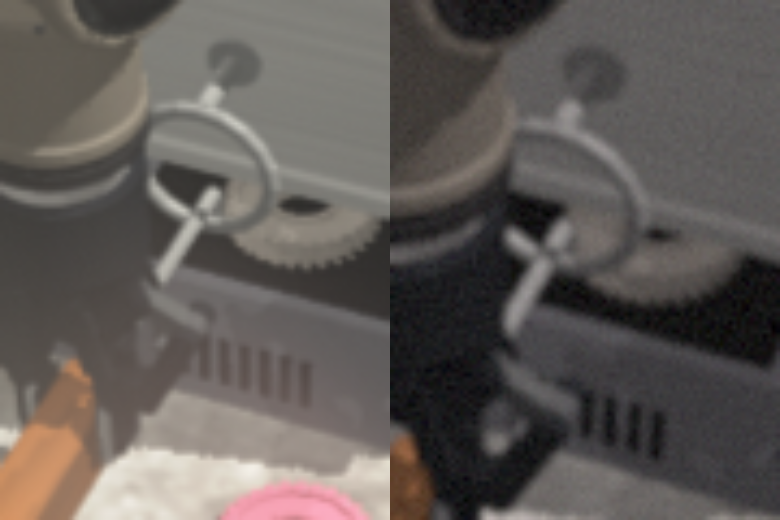

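The ring follows: it's now at z≈221 with the rod on its lower bar. Continue down.

>>> jog_arm(motion=[[0.25,0,0,0,20],[0.55,0,0,0,20],[0.9,0,0,0,20],[1.25,0,0,0,20],[1.6,0,0,0,20],[1.95,0,0,0,20],[2.25,0,0,0,20],[2.35,0,0,0,20]])

```text
time_s: 8.55
tcp_pos: [462.1, -73.8, 73.5]
eef_rot: [-0.014, 0.706, 0.012, 0.708]
ft_force: [-1.2, -0.1, -0.4]
grip_width: 28.4
```

```bash
python3 - <<'E'
from rel import *
go((462.5,-73.5,70),92.2)
for n in('scene','side'): snap(n,n+'5.png')
rel(['scene5','side5'])
E
```

```text
t 8.55 tcp [462.1 -73.8  73.5] yaw_y 92.09 tilt [ 0.003 -0.002 -1.   ] ft [-1.23 -0.15 -0.41] tq [ 0.02 -0.11 -0.09] w 28.4
units [0.087 0.008 0.01 ] turn -0.013
scene5 expected hook F,L,Z -31.4 -101.1 96.1 n 298
  rod F -90 14 L -105.3 Z 97.6 maxF -102.8
  rod F -70 25 L -104.6 Z 96.6 maxF -81.8
  rod F -50 26 L -103.8 Z 97.9 maxF -61.9
  rod F -30 91 L -103.7 Z 95.1 maxF -41.4
  rod F -10 12 L -105.7 Z 92.9 maxF -35.3
  rod F 10 130 L -94.8 Z 97.2 maxF -6.5
  ring n 186 F -53.8 L,Z [-105.6  125. ] r 35.8
side5 expected hook F,L,Z -31.4 -101.1 96.0 n 352
  rod F -90 8 L -107.6 Z 97.9 maxF -102.9
  rod F -70 32 L -106.0 Z 97.9 maxF -82.8
  rod F -50 33 L -105.8 Z 97.2 maxF -62.6
  rod F -30 99 L -106.6 Z 93.7 maxF -41.8
  rod F -10 16 L -107.1 Z 94.0 maxF -32.6
  rod F 10 164 L -97.1 Z 96.2 maxF -6.6
  ring n 231 F -53.7 L,Z [-106.9  125.6] r 35.3
```

>>> jog_arm(motion=[[0.05,0,0,0,20],[0.1,0,0,0,20],[0.13,0,0,0,20],[0.13,0,0,0,20],[0.13,0,0,0,20]])

```text
time_s: 9.28
tcp_pos: [462.5, -73.9, 69.1]
eef_rot: [-0.014, 0.705, 0.012, 0.708]
ft_force: [-2.3, -0.5, 5.2]
grip_width: 28.4
```

```bash
python3 - <<'E'
from rel import *
go((462.5,-73.5,70),92.2)
for n in('scene','side'): snap(n,n+'6.png')
rel(['scene6','side6'])
E
```

```text
t 9.28 tcp [462.5 -73.9  69.1] yaw_y 92.1 tilt [ 0.004 -0.003 -1.   ] ft [-2.33 -0.53  5.16] tq [ 0.11 -0.61  0.11] w 28.4
units [-0.023  0.011  0.   ] turn -0.013
scene6 expected hook F,L,Z -31.0 -101.2 91.7 n 294
  rod F -90 14 L -105.1 Z 94.8 maxF -101.8
  rod F -70 28 L -104.8 Z 94.3 maxF -81.1
  rod F -50 23 L -104.6 Z 94.0 maxF -61.6
  rod F -30 90 L -102.6 Z 92.7 maxF -42.1
  rod F -10 16 L -105.0 Z 87.4 maxF -33.9
  rod F 10 123 L -95.0 Z 93.6 maxF -6.4
  ring n 179 F -53.5 L,Z [-106.2  123.2] r 35.3
side6 expected hook F,L,Z -31.0 -101.2 91.7 n 355
  rod F -90 7 L -107.8 Z 92.3 maxF -101.4
  rod F -70 30 L -106.3 Z 95.4 maxF -82.2
  rod F -50 35 L -105.7 Z 95.3 maxF -61.1
  rod F -30 100 L -107.1 Z 91.1 maxF -41.0
  rod F -10 17 L -107.5 Z 92.6 maxF -32.7
  rod F 10 166 L -97.0 Z 94.5 maxF -6.1
  ring n 225 F -53.7 L,Z [-107.   123.7] r 35.5
```

Hard stop reached: force rose to about 7 N with the ring at z≈123. Now raise the hook to mid-ring and back out.

>>> jog_arm(motion=[[-0.3,0,0,0,20],[-0.6,0,0,0,20],[-0.93,0,0,0,20],[-0.93,0,0,0,20],[-0.93,0,0,0,20]])

```text
time_s: 10.0
tcp_pos: [462.1, -73.8, 106.1]
eef_rot: [-0.014, 0.706, 0.012, 0.708]
ft_force: [0.3, 0.5, -3.1]
grip_width: 28.3
```

```bash
python3 - <<'E'
from rel import *
go((380,-77,107),92.2)
for n in('scene','side'): snap(n,n+'7.png')
rel(['scene7','side7'])
E
```

```text
t 10.0 tcp [462.1 -73.8 106.1] yaw_y 92.1 tilt [ 0.004 -0.003 -1.   ] ft [ 0.31  0.45 -3.13] tq [ 0.04 -0.   -0.  ] w 28.3
units [-0.029 -0.006 -2.055] turn -0.013
scene7 expected hook F,L,Z -31.4 -101.0 128.7 n 223
  rod F -90 12 L -104.8 Z 130.2 maxF -102.5
  rod F -70 24 L -104.6 Z 129.2 maxF -82.0
  rod F -50 27 L -104.5 Z 129.5 maxF -61.5
  rod F -30 26 L -103.8 Z 129.6 maxF -41.8
  rod F -10 12 L -106.0 Z 126.4 maxF -35.6
  rod F 10 122 L -107.2 Z 129.3 maxF -6.4
  ring n 247 F -53.5 L,Z [-105.3  122.3] r 36.0
side7 expected hook F,L,Z -31.5 -101.0 128.5 n 292
  rod F -90 8 L -107.5 Z 129.8 maxF -102.8
  rod F -70 34 L -105.9 Z 130.3 maxF -82.2
  rod F -50 37 L -105.4 Z 130.6 maxF -61.6
  rod F -30 31 L -106.0 Z 130.3 maxF -41.8
  rod F -10 17 L -106.9 Z 125.0 maxF -32.7
  rod F 10 165 L -107.0 Z 129.1 maxF -6.6
  ring n 292 F -53.9 L,Z [-106.5  123.1] r 35.9
```

>>> jog_arm(motion=[[0,0,-0.2,0,20],[0,0,-0.5,0,20],[0,0,-0.85,0,20],[0,0,-1.2,0,20],[0,0,-1.55,0,20],[0,0,-1.9,0,20],[0,0,-2.05,0,20],[0,0,-2.05,0,20]])

```text
time_s: 11.1
tcp_pos: [379.9, -76.8, 105.7]
eef_rot: [-0.014, 0.706, 0.012, 0.708]
ft_force: [-0.4, 0.5, -1.8]
grip_width: 28.8
```

```bash
python3 - <<'E'
from rel import *
go((452.5,110,110),9.1)
for n in('scene','side'): snap(n,n+'8.png')
rel(['scene8','side8'])
E
```

```text
t 11.1 tcp [379.9 -76.8 105.7] yaw_y 92.07 tilt [ 0.004 -0.003 -1.   ] ft [-0.39  0.48 -1.8 ] tq [ 0.02 -0.01  0.03] w 28.8
units [-0.112  4.601  1.983] turn 10.372
scene8 expected hook F,L,Z -113.7 -100.9 128.3 n 125
  rod F -90 28 L -104.8 Z 129.5 maxF -183.7
  rod F -70 28 L -104.2 Z 129.8 maxF -164.0
  rod F -50 26 L -104.7 Z 129.4 maxF -144.0
  rod F -30 29 L -104.6 Z 129.4 maxF -123.7
  rod F -10 14 L -105.8 Z 122.2 maxF -116.5
  ring n 311 F -54.2 L,Z [-105.5  122.7] r 36.0
side8 expected hook F,L,Z -113.2 -101.0 128.4 n 182
  rod F -90 33 L -106.4 Z 130.2 maxF -184.6
  rod F -70 47 L -105.4 Z 130.1 maxF -163.5
  rod F -50 42 L -105.5 Z 130.1 maxF -144.1
  rod F -30 40 L -106.1 Z 130.2 maxF -123.7
  rod F -10 17 L -106.4 Z 128.2 maxF -115.0
  ring n 415 F -54.0 L,Z [-106.5  123.3] r 35.8
```

View pics/side8.png

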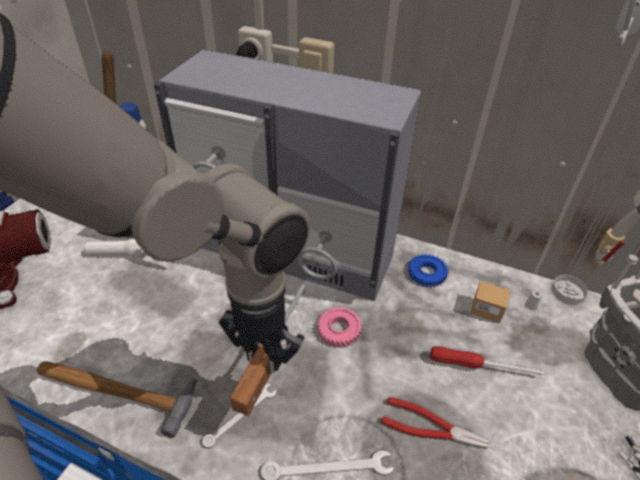

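Unhooked; the side view shows the right sash shut, with the ring at (318,262). The original place at (185,320) is free, so I'll return the pole there.

>>> jog_arm(motion=[[0,0.1,-0.2,0.8,20],[0,0.3,-0.2,1.9,20],[0,0.6,-0.2,3.1,20],[0,1.1,0,4.3,20],[0,1.6,0.2,5.5,20],[0,2.2,0.5,6.7,20],[0,2.8,0.9,7.9,20],[0,3.4,1.3,8.8,20]])

```text
time_s: 12.2
tcp_pos: [428.5, 61.9, 105.5]
eef_rot: [0.398, 0.582, -0.398, 0.586]
ft_force: [0.1, -0.5, -2.6]
grip_width: 28.2
```

```bash
python3 - <<'E'
from go import *
go((452.5,110,60),9.1)
E
```

```text
t 12.2 tcp [428.5  61.9 105.5] yaw_y 21.44 tilt [ 0.005 -0.003 -1.   ] ft [ 0.1  -0.48 -2.56] tq [-0.   -0.03 -0.  ] w 28.2
units [ 1.137  0.994 -0.905] turn 1.543
```

>>> jog_arm(motion=[[0,0.3,-0.3,0.6,20],[0,0.7,-0.6,1.1,20],[0.2,0.99,-0.9,1.54,20],[0.6,0.99,-0.9,1.54,20],[1.0,0.99,-0.9,1.54,20],[1.3,0.99,-0.9,1.54,20],[1.3,0.99,-0.9,1.54,20]])

```text
time_s: 13.08
tcp_pos: [452.1, 109.8, 52.7]
eef_rot: [0.459, 0.537, -0.459, 0.54]
ft_force: [-0.7, -0.4, -1.1]
grip_width: 28.4
```

```bash
python3 - <<'E'
from rel import *
go((452.5,110,11),9.1)
for n in ('scene','side'):
    snap(n,n+'9.png');s=load(n+'9');P=cloud(s);o=np.array([452,110.]);d=np.array([.155,-.988]);w=np.array([.988,.155])
    A=(P[...,:2]-o)@d;B=(P[...,:2]-o)@w;hsv=cv2.cvtColor(s['pixels'],cv2.COLOR_RGB2HSV)
    for lo,hi in((-85,-60),(-60,-40),(40,80),(80,120),(120,160)):
        k=(A>lo)&(A<hi)&(abs(B)<20)&(P[...,2]>20); print(n,lo,k.sum(),np.median(P[k][:,2]).round(1))
E
```

```text
t 13.07 tcp [452.1 109.8  52.7] yaw_y 9.12 tilt [ 0.003 -0.003 -1.   ] ft [-0.72 -0.39 -1.11] tq [-0.02  0.    0.02] w 28.4
units [ 1.042  0.008 -0.008] turn 0.003
scene -85 193 79.6
scene -60 141 75.3
scene 40 529 385.0
scene 80 65 75.5
scene 120 65 76.1
side -85 268 81.4
side -60 165 81.6
side 40 1006 383.8
side 80 93 78.5
side 120 99 78.2
```

View pics/side9.png

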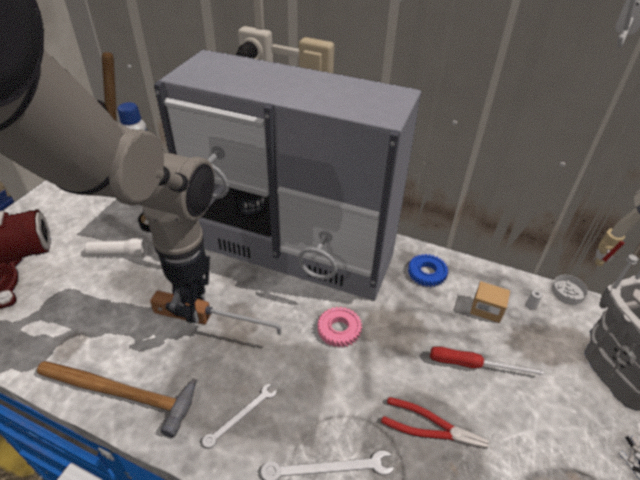

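>>> jog_arm(motion=[[0.3,0,0,0,20],[0.6,0,0,0,20],[0.85,0,0,0,20],[1.0,0,0,0,20],[1.05,0,0,0,20],[1.05,0,0,0,20]])

```text
time_s: 13.92
tcp_pos: [453.1, 109.6, 11.7]
eef_rot: [0.459, 0.536, -0.458, 0.54]
ft_force: [-0.3, 0.2, -0.9]
grip_width: 28.4
```

```bash
python3 - <<'E'
from go import *
go((452.5,110,9.5),9.1)
E
```

```text
t 13.93 tcp [453.1 109.6  11.7] yaw_y 9.12 tilt [ 0.005 -0.003 -1.   ] ft [-0.28  0.19 -0.94] tq [-0.03  0.09 -0.01] w 28.4
units [ 0.054 -0.013 -0.011] turn 0.002
```

>>> jog_arm(motion=[[0.04,0,0,0,20],[0.04,0,0,0,20],[0.03,0,0,0,40],[0.03,0,0,0,60],[0.03,0,0,0,60],[0.03,0,0,0,60],[0.03,0,0,0,60]], force=20)

```text
time_s: 14.8
tcp_pos: [453.1, 109.7, 10.5]
eef_rot: [0.459, 0.536, -0.458, 0.54]
ft_force: [-0.3, -0.1, -0.1]
grip_width: 60.3
```

>>> jog_arm(motion=[[-0.2,0,0,0,60],[-0.6,0,0,0,60],[-1.2,0,0,0,60],[-2.0,0,0,0,60],[-3.0,0,0,0,60],[-4.0,0,-0.8,0,60],[-5.0,0,-1.6,0,60],[-5.0,0,-1.8,0,60]])

```text
time_s: 15.8
tcp_pos: [441.8, 183.1, 213.7]
eef_rot: [0.461, 0.535, -0.456, 0.542]
ft_force: [0.5, 0.9, -0.6]
grip_width: 59.9
```

>>> jog_arm(motion=[[0,-0.5,-1,0,60],[0,-1,-2,0,60],[0,-1,-3,0,60],[0,-1,-3.6,0,60],[0,-1,-3.6,0,60]])

```text
time_s: 16.42
tcp_pos: [378.5, 319.3, 211.9]
eef_rot: [0.459, 0.536, -0.456, 0.542]
ft_force: [0.3, -0.4, 0.1]
grip_width: 60.3
```

```bash
python3 - <<'E'
from rel import *
go((452.5,110,9.5),9.1)
snap('scene','scene10.png');snap('side','side10.png');rel(['scene10','side10'])
for n in ('scene','side'):
    s=load(n+'10');P=cloud(s);hsv=cv2.cvtColor(s['pixels'],cv2.COLOR_RGB2HSV)
    g=(hsv[...,0]<20)&(hsv[...,1]>110)&(abs(P[...,0]-450)<60)&(abs(P[...,1]-130)<80)&(P[...,2]>30);Q=P[g]
    print(cv2.minAreaRect(Q[:,:2].astype(np.float32)),np.percentile(Q[:,2],[10,50,90]).round(1))
    th=np.radians(2.2);nn=np.array([np.cos(th),np.sin(th)]);d=np.array([-nn[1],nn[0]]);c=np.array([654.5,34.7])
    F=(P[...,:2]-c)@nn;L=(P[...,:2]-c)@d;mr=(F<-42)&(F>-64)&(L>60)&(L<160)&(P[...,2]>200)&(P[...,2]<320)
    q=np.c_[L[mr],P[...,2][mr]];x=np.linalg.lstsq(np.c_[q,np.ones(len(q))],(q**2).sum(1),rcond=None)[0];print('left ring',mr.sum(),(x[:2]/2).round(1))
E
```

```text
t 16.43 tcp [378.5 319.3 211.9] yaw_y 9.37 tilt [ 0.011 -0.002 -1.   ] ft [ 0.3  -0.39  0.15] tq [ 0.02 -0.02 -0.07] w 60.3
units [5.089 0.923 5.446] turn 0.033
scene10 expected hook F,L,Z -99.9 295.0 234.5 n 0
  ring n 309 F -54.1 L,Z [-105.4  122.6] r 35.9
side10 expected hook F,L,Z -99.7 294.1 234.6 n 0
  ring n 425 F -54.0 L,Z [-106.3  123.1] r 35.9
((443.6690368652344, 137.26626586914062), (31.74142837524414, 108.09335327148438), 9.002699851989746) [33.5 38.3 41.1]
left ring 327 [111.5 257.8]
((445.20526123046875, 136.17022705078125), (28.478239059448242, 106.87870025634766), 9.315415382385254) [34.7 39.  41. ]
left ring 489 [109.7 258.1]
```

View pics/side10.png

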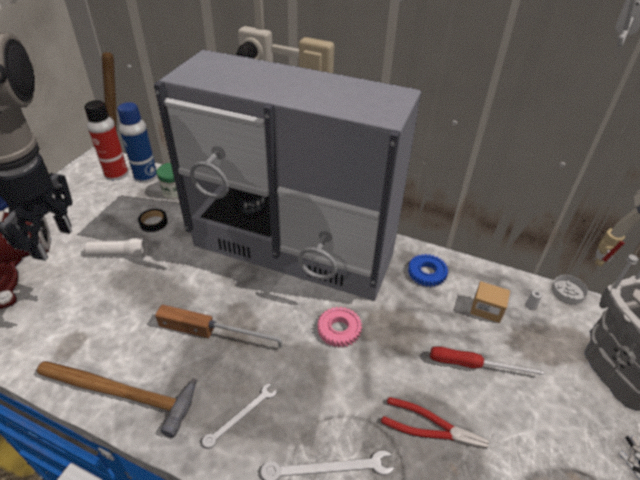

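The side view shows the right sash shut with its ring at (318,262), the left sash unchanged, and the pole standing at (185,320) on its grip with the arm clear. Handing in.

```bash
python3 -c "
from h import *
print(ticket.hand_in())"
```

```text
the job is handed in; nothing more can be done
None
```

The right (-y) bay, which holds the steel gear, is shut, and the pole is back on the bench. I hooked the pole through that bay's ring and pulled the sash down to its stop. Then I backed the hook out, stood the pole on its original spot and moved the arm away. The job was handed in at about 16.4 s; no verdict was reported.

Last checks, all from the scene and side cameras:
- **Right sash:** the ring centre reads z ≈ 123 mm, against a nominal 122 mm when shut. The force rose by about 7 N at the stop.
- **Left sash:** its ring reads z ≈ 258 mm, the same as at the start. That is below the nominal 272 mm, so it seems to have started slightly lowered.
- **Pole:** released, with its grip top at about 39 mm, as at the start, and more than 100 mm clear of the cabinet.
- **Gripper and cabinet:** the wrist force showed no sign of the gripper or arm pressing on the cabinet.
- **Gear and filter:** the filter looks in place. The gear is hidden behind the shut sash, so I could not check it at the end; in the last picture that showed it, part-way down, it looked unmoved.

One disagreement: the wrist camera placed the grip about 4–5 mm off from the fixed cameras, so I gripped between the two readings. The fixed cameras then showed the hook within a few mm of where I expected.

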